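Lay a tea tray and a coffee tray at the self-service counter

TASK

Make up two refreshment trays. Tea on the long tray: lay the oblong wooden saucer flat in the larger bay before standing the white teacup upright on the middle of it, and stand the tea caddy in the smaller bay. Coffee on the round tray: stand the steel tumbler in one half and the milk jug in the other, either way round. Set the china (teacup and jug) down gently, do not drop it, and leave the honey jar, the pump bottle and the stirrer pot where they are.

Things in the scene. Friction and masses are not known exactly. Their poses are not given: they have to be found in the camera images.
- long_tray: Fixed grey rectangular tray, white rim and rib; outside 256 (its x) x 162 mm (y), rim 14 mm high, 6 mm thick, floor 4 mm above the counter. Origin: centre of underside, z up. A rib at x = +30 mm, 4 mm thick, 7 mm above the floor, parts the larger bay (150 x 150 mm, centre x = -47 mm, y = 0, the end nearer the robot) from the smaller (90 (x) x 150 mm, centre x = +77 mm, y = 0).
- round_tray: Fixed round grey tray with a white rim and rib, outside diameter 202 mm, rim 14 mm high and about 5 mm thick, floor 4 mm above the counter. Origin: centre of the underside; z up. A rib (4 mm thick, 7 mm above the floor) along its y axis through the centre parts it into two equal half-round bays; the roomiest spots are at x = +47 mm and x = -47 mm, y = 0.
- saucer_center (a point): Centre (half-way up) of the loose oblong dark wooden saucer: flat, 104 mm long (its x), 60 mm wide (its y), 10 mm thick, with half-round ends and a plain flat top; z up. About 50 g.
- teacup_center (a point): Centre (half-way up, 28 mm above its foot) of the loose white handle-less china teacup: round, open at the top, 58 mm diameter with straight sides from 16 mm up, narrowing to a 46 mm foot, 56 mm high; z up. About 120 g.
- caddy_center (a point): Centre (35 mm above its foot) of the loose tea caddy: closed dark metal cylinder, 46 mm diameter, 62 mm high, the top 16 mm a wooden lid (47 mm diameter) with a 12 mm wide, 8 mm high knob on top (70 mm in all); z up. About 120 g.
- tumbler_center (a point): Centre (half-way up, 38 mm above its foot) of the loose steel coffee tumbler: the tallest of the stock, open, 54 mm diameter at the foot widening to 61 mm at the rim, 76 mm high; z up. Best gripped in its upper half (55 to 60 mm above the foot), so that its rim does not meet the gripper. About 150 g.
- milk_jug_center (a point): Centre of the round body (half-way up, 27 mm above its foot) of the loose small white china milk jug: open, 50 mm diameter with straight sides from 12 mm up, 54 mm high. A loop handle stands out to its -x, reaching 45 mm from the axis, 15 to 48 mm above the foot; a small lip at +x. z up; its sides are free along its y. About 120 g.
- honey_jar_center (a point): Bystander, leave alone: centre (30 mm up) of a loose closed square jar of amber glass, 56 by 56 mm, with a small round white cap (34 mm), 60 mm high in all, standing among the stock.
- pump_bottle_center (a point): Bystander, leave alone: centre (87 mm up) of a loose white pump bottle with a grey band, 60 mm diameter, 174 mm high, at one outer side of the trays.
- stirrer_pot_center (a point): Bystander, leave alone: centre (42.5 mm up) of a loose grey round pot, 68 mm diameter, 85 mm high, with wooden stirrers rising to about 138 mm, at the other outer side of the trays.

How it is judged:
By the outcome, as a careful person would: the job done as asked, in the order asked, and still so for the second after the job is handed in, with the robot touching nothing.
It also fails if it takes over 147 s, if anything falls off the work surface, if the arm or the gripper's body presses on something with over 40 N, if the wrist force passes 120 N, or if a joint passes its speed limit or range.

ROBOT

A 6-joint arm with a two-finger parallel gripper is mounted at the origin on the work surface. World frame = base frame: x ahead of the robot, y to its left, z up, the work surface at z = 0. Lengths are in m, angles in degrees, forces in N, time in s.
With the tool pointing down it reaches from about 0.35 to 0.875 m from the base axis. Payload 4.2 kg.
Tool frame: the origin (TCP) lies midway between the tips of the shut fingers; the grasp point (between the pads) lies 19 mm behind it; z points along the fingers, x is the direction in which the jaws open and shut, and the axes are right-handed (so a half turn about z gives the same grasp; the last joint's range is limited). The gripper opens to 85 mm and grips with 20 to 120 N. Pads are 22 mm wide; open, the fingers measure 114 mm over their backs; the gripper's body (76 mm by 85 mm) begins 54 mm behind the grasp point. The pads swing forward as they close: fully open they stand 13 mm farther back than shut.
Start: joints at [-53.48, 22.042, 0.453, 0, -68.411, -14.817], TCP at [0.231, -0.581, 0.21] pointing down, gripper open.
Joint ranges: [-179.83, 179.83], [-69.29, 118.12], [-61.27, 80.66], [-181.25, 117.63], [-171.15, -9.14], [-177.46, 177.46]. Speed limits (degrees/s): [159.86, 159.86, 180, 180, 180, 180].

INTERFACE

Orientations are given as a 3x3 rotation matrix whose columns are the frame's x, y, z axes.
In Python, from bench import env, solver, imaging, current_t, current_joint_pos, current_joint_vel, current_effort, current_position, current_ee_rot, current_contact_force, current_torque, current_width gives the robot as it stands. Calls block until the motion is done:
- env.move_pose(position, orientation): joint-space move of the TCP to a pose.
- env.move_straight(position, rate=0.15, rotation=None): straight line of the TCP; rotation=None keeps the orientation; rate is the mean speed in m/s.
- env.move_joints(angles): joint-space move.
- env.command_gripper(opening, effort=None): finger opening in m; effort is the grip in N (None keeps the last); returns when the fingers have stopped.
- env.hold(seconds).
- solver.solve_ik(position, orientation): joint angles nearest the present ones, or None.
- imaging.snapshot(name): name is "scene" or "top" or "wrist"; returns the picture (480x640x3 uint8, red, green, blue); there is no depth.
- imaging.camera_model(name): a dict with "K" (3x3 intrinsics, pixels), "cam_to_world" (4x4, takes a point from camera to world coordinates); the wrist camera has in their place "tool_from_camera" (4x4, takes a point from camera to tool coordinates, whose origin is the TCP and whose axes are the tool frame's). Camera axes: x right, y down, z forward; pixel columns grow to the right and rows downward; lengths in m; the calibration is good to about 2 mm. A picture is of the moment at which its call begins: read the wrist's pose just before it. camera_model takes no time and is no camera call.
A pose or a line that the arm cannot do raises env.PlanningError and nothing moves.
- env.job_done(): hands the job in, once; it reports no verdict.
Readings, each from a call of its own:
- current_t(): time.
- current_joint_pos(): joint angles.
- current_joint_vel(): joint speeds.
- current_effort(): joint torques, N m.
- current_position(): TCP position.
- current_ee_rot(): TCP orientation.
- current_contact_force(): force on the tool from outside, world axes, zero at the start.
- current_torque(): the same for the moment, N m.
- current_width(): finger opening in m.
Only numpy, scipy, OpenCV 4.12 (cv2) and the standard library are available. Lean on these libraries where they do the work, as an engineer would, in place of code of your own. Each camera call takes 0.05 s, during which the arm holds its last target.

## Working session

There is one attempt and no reset: what is moved stays moved. The work goes in short steps, each a Python script; the robot and the scene stay as the last script left them, time stands still between calls to the robot, and variables do not carry over. Pictures are saved under pics/ and viewed, and the job is handed in when it is done.

```bash
ls; mkdir -p pics; python3 - <<'E'
from bench import *
import cv2
for n in ["scene","top"]:
    im=imaging.snapshot(n); cv2.imwrite(f"pics/{n}0.png",im[:,:,::-1])
    m=imaging.camera_model(n); print(n,m["K"],m["cam_to_world"])
print(imaging.camera_model("wrist"))
print(current_t(),current_position(),current_ee_rot(),current_width())
E
```

```text
pics
scene [[437.87405208   0.         320.37636256]
 [  0.         437.87405208 242.54822944]
 [  0.           0.           1.        ]] [[-0.4915677   0.74985943 -0.44280021  1.13294936]
 [ 0.87082729  0.42059474 -0.25447964  0.31529541]
 [-0.00458452 -0.51069648 -0.85974885  1.19649352]
 [ 0.          0.          0.          1.        ]]
top [[492.21689376   0.         306.46588312]
 [  0.         492.21689376 237.43227317]
 [  0.           0.           1.        ]] [[-0.01211864 -0.99383287  0.11022415  0.44980604]
 [-0.99972045  0.00980423 -0.0215151   0.01126452]
 [ 0.02030175 -0.11045407 -0.99367386  1.21172589]
 [ 0.          0.          0.          1.        ]]
{'K': array([[431.23243302,   0.        , 318.41273976],
       [  0.        , 431.23243302, 228.68366668],
       [  0.        ,   0.        ,   1.        ]]), 'tool_from_camera': array([[ 9.99999991e-01, -6.28285277e-05,  1.14942171e-04,
         1.83599591e-03],
       [ 2.58801097e-05,  9.54933867e-01,  2.96818646e-01,
        -7.59589301e-02],
       [-1.28410850e-04, -2.96818641e-01,  9.54933861e-01,
        -1.63857319e-01],
       [ 0.00000000e+00,  0.00000000e+00,  0.00000000e+00,
         1.00000000e+00]])}
0.1 [ 0.23093392 -0.58015665  0.20871625] [[-3.69685594e-01  9.29156533e-01 -8.36095260e-04]
 [ 9.29154794e-01  3.69686523e-01  1.80120115e-03]
 [ 1.98269096e-03 -1.10983801e-04 -9.99998028e-01]] 0.08536598003403821
```

View pics/top0.png

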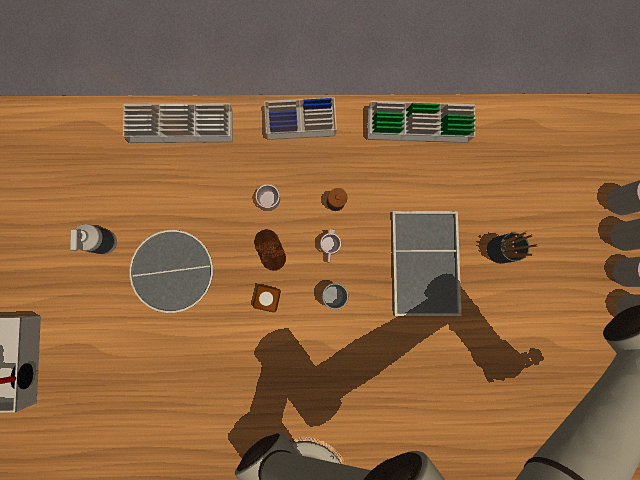

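View pics/scene0.png

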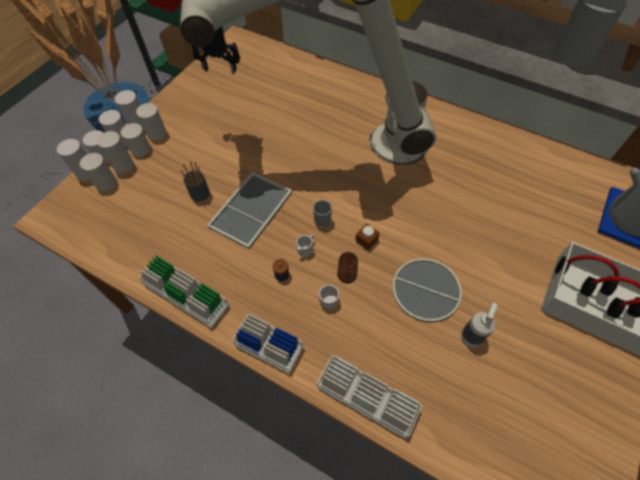

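The top view shows all the stock between the trays: teacup (267,196), caddy (337,199), saucer (270,249), jug (330,242), honey jar (266,297) and tumbler (334,295). The round tray is at (171,271) and the long tray at (426,263). I'll zoom in to measure them.

```bash
python3 - <<'E'
import cv2
im=cv2.imread("pics/top0.png")
c=im[170:320,235:365]; cv2.imwrite("pics/c1.png",cv2.resize(c,None,fx=4,fy=4,interpolation=cv2.INTER_CUBIC)[:600])
c=im[200:330,375:475]; cv2.imwrite("pics/c2.png",cv2.resize(c,None,fx=4.5,fy=4.5,interpolation=cv2.INTER_CUBIC))
c=im[215:325,120:225]; cv2.imwrite("pics/c3.png",cv2.resize(c,None,fx=5,fy=5,interpolation=cv2.INTER_CUBIC))
E
```

```text
(no output)
```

View pics/c1.png

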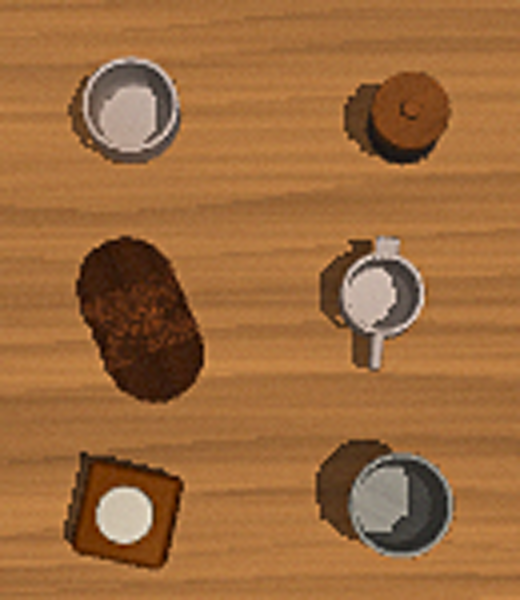

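View pics/c2.png

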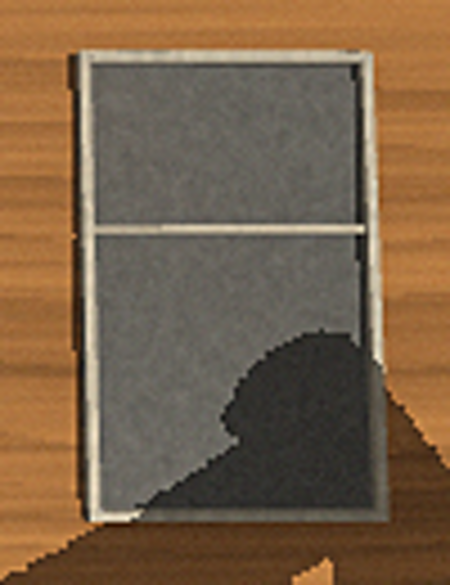

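View pics/c3.png

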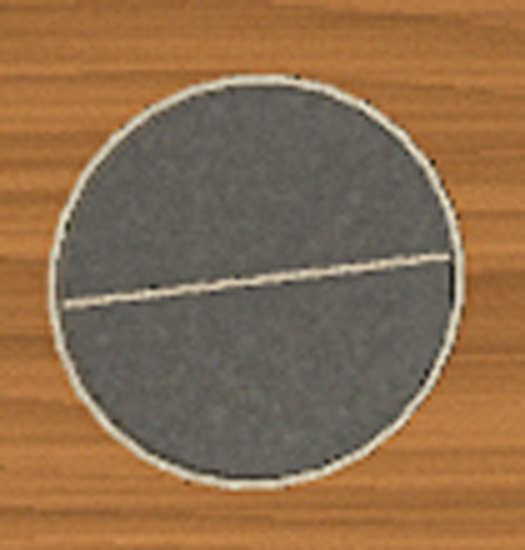

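```bash
cat > h.py <<'E'
import numpy as np, cv2
from bench import *
def ray(name,u,v,z,T=None,K=None):
    m=imaging.camera_model(name); K=m["K"]
    T=m["cam_to_world"] if T is None else T
    d=T[:3,:3]@np.linalg.inv(K)@np.array([u,v,1.]); o=T[:3,3]
    return o+d*(z-o[2])/d[2]
def wristT(p,R):
    T=np.eye(4);T[:3,:3]=R;T[:3,3]=p
    return T@imaging.camera_model("wrist")["tool_from_camera"]
def down(a):  # jaw axis (tool x) at world angle a deg, z down
    c,s=np.cos(np.radians(a)),np.sin(np.radians(a))
    return np.array([[c,s,0],[s,-c,0],[0,0,-1.]])
def proj(T,P):
    K=imaging.camera_model("wrist")["K"]
    q=np.linalg.inv(T)@np.append(P,1); q=K@q[:3]; return q[:2]/q[2]
E
python3 - <<'E'
from h import *
def P(cx,cy,x0,y0,f,z): return ray("top",x0+(cx+.5)/f-.5,y0+(cy+.5)/f-.5,z)
for n,cx,cy,z in [("cup",131,107,.056),("caddy",410.5,111.5,.062),("knob",410,107,.07),("sauc",140.5,320,.01),("se1",126,286,.01),("se2",155,354,.01),
 ("jug",383,294,.054),("jl",388,243,.05),("jh",376,366,.045),("tum",401.5,505,.076),("honey",125,515,.06)]:
    print(n,P(cx,cy,235,170,4,z).round(4))
for c in [(77,50),(373,50),(388,521),(87,521),(92,231),(370,230)]: print("long",P(*c,375,200,4.5,.014).round(4))
for c in [(256.5,282),(64,303),(450,257),(49,282),(464,282),(256,74),(256,490)]: print("round",P(*c,120,215,5,.014).round(4))
for u,v in [(92,240),(513,248)]: print(ray("top",u,v,.1))
print(solver.solve_ik([.45,0,.3],down(90)),current_joint_pos())
E
```

```text
cup [0.6773 0.0781 0.056 ]
caddy [ 0.672  -0.0879  0.062 ]
knob [ 0.6732 -0.087   0.07  ]
sauc [0.554  0.0754 0.01  ]
se1 [0.575  0.0842 0.01  ]
se2 [0.5331 0.0667 0.01  ]
jug [ 0.5641 -0.0702  0.054 ]
jl [ 0.595 -0.074  0.05 ]
jh [ 0.5221 -0.0659  0.045 ]
tum [ 0.4402 -0.0772  0.076 ]
honey [0.4363 0.0822 0.06  ]
long [ 0.647  -0.2263  0.014 ]
long [ 0.6456 -0.39    0.014 ]
long [ 0.389  -0.3863  0.014 ]
long [ 0.3912 -0.2237  0.014 ]
long [ 0.5472 -0.2314  0.014 ]
long [ 0.5462 -0.3837  0.014 ]
round [0.5043 0.314  0.014 ]
round [0.4952 0.4062 0.014 ]
round [0.5153 0.221  0.014 ]
round [0.5054 0.4136 0.014 ]
round [0.5031 0.2141 0.014 ]
round [0.6056 0.3161 0.014 ]
round [0.4048 0.3125 0.014 ]
[0.57207305 0.47024091 0.1       ]
[ 0.54414757 -0.48495951  0.1       ]
[  20.80025428    1.2601842   -13.30339508    0.          -75.43642072
 -110.80025428] [-5.34791500e+01  2.20869865e+01  3.86165998e-01 -2.46476107e-02
 -6.84106269e+01 -1.48154791e+01]
```

```bash
python3 - <<'E'
from h import *
env.move_pose([.54,.0,.33],down(95))
p,R=current_position(),current_ee_rot()
im=imaging.snapshot("wrist"); np.savez("w1.npz",p=p,R=R); cv2.imwrite("pics/w1.png",im[:,:,::-1])
print(current_t(),p,current_joint_pos().round(1))
T=wristT(p,R)
for n,P in dict(cup=(.6773,.0781,.056),caddy=(.672,-.0875,.062),sauc=(.554,.0754,.01),jug=(.5641,-.0702,.054),tum=(.4402,-.0772,.076)).items(): print(n,proj(T,P).round(1))
E
```

```text
2.525 [ 0.53995641 -0.00061435  0.32978504] [  17.1   10.2    0.9    0.   -80.8 -102.2]
cup [376.3 300.5]
caddy [227.3 286.8]
sauc [382.4 184.1]
jug [248.  190.1]
tum [241.7  60.7]
```

View pics/w1.png

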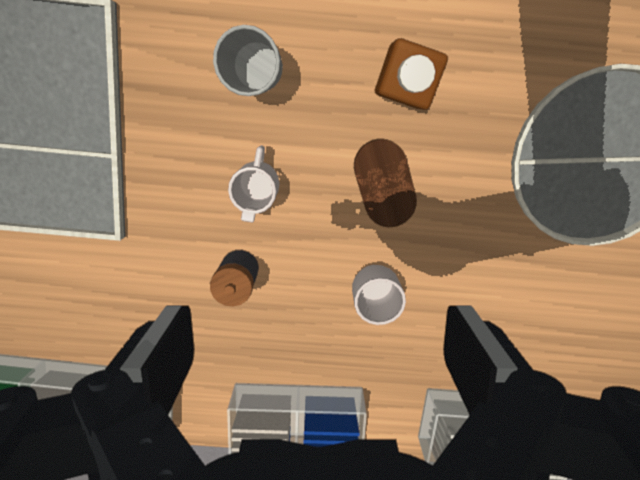

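The wrist view agrees with the top view except for a constant shift of about 4–5 px (about 4 mm along y). I'll measure it properly in this picture.

```bash
python3 - <<'E'
import cv2
im=cv2.imread("pics/w1.png")
cv2.imwrite("pics/c4.png",cv2.resize(im[15:335,200:460],None,fx=2.2,fy=1.8*2.2/2.2 if 0 else 1.8,interpolation=cv2.INTER_CUBIC)) if 0 else None
cv2.imwrite("pics/c4.png",cv2.resize(im[15:175,200:460],None,fx=3,fy=3,interpolation=cv2.INTER_CUBIC))
cv2.imwrite("pics/c5.png",cv2.resize(im[130:330,200:460],None,fx=3,fy=3,interpolation=cv2.INTER_CUBIC))
E
```

```text
(no output)
```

View pics/c4.png

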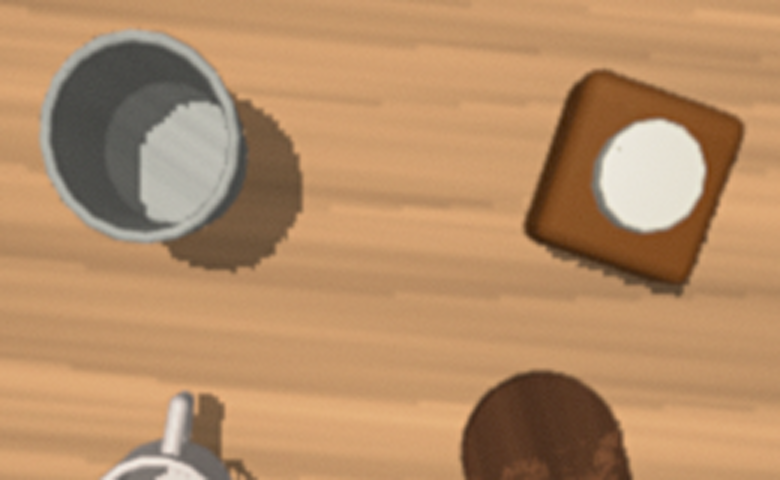

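View pics/c5.png

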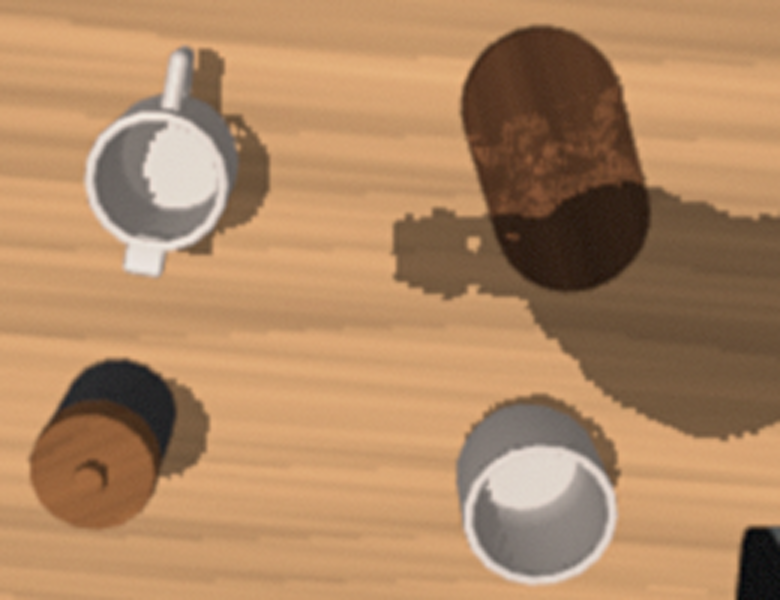

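```bash
python3 - <<'E'
from h import *
d=np.load("w1.npz");T=wristT(d["p"],d["R"])
def P(cx,cy,y0,z): return ray("wrist",200+(cx+.5)/3-.5,y0+(cy+.5)/3-.5,z,T)
for n,cx,cy,y0,z in [("cup",540,514,130,.056),("caddy",94,465,130,.062),("jug",159,180,130,.054),("sauc",555.5,159,130,.01),("s1",539,104,130,.01),("s2",573,215,130,.01),("tum",141,136,15,.076),("jl",145,258,130,.05),("jh",182,52,130,.045),("honey",634,177,15,.052)]:
  print(n,P(cx,cy,y0,z).round(4))
for c in [(125,238),(120,237)]: print(ray("wrist",*c,.014,T).round(4))
E
```

```text
cup [0.6776 0.082  0.056 ]
caddy [ 0.6691 -0.0835  0.062 ]
jug [ 0.5632 -0.0654  0.054 ]
sauc [0.5521 0.078  0.01  ]
s1 [0.532  0.0691 0.01  ]
s2 [0.5732 0.0875 0.01  ]
tum [ 0.4393 -0.0727  0.076 ]
jl [ 0.5928 -0.0697  0.05  ]
jh [ 0.5199 -0.0606  0.045 ]
honey [0.4365 0.0818 0.052 ]
[ 0.6429 -0.2176  0.014 ]
[ 0.6422 -0.2234  0.014 ]
```

```bash
cat >> h.py <<'E'
def st(tag=""):
    print(tag,round(float(current_t()),2),np.round(current_position(),4),"F",np.round(current_contact_force(),1),"w",round(float(current_width()),4))
def guard(x,y,z0,z1,step=.0015,thr=4,R=None):
    f0=current_contact_force()[2]; z=z0
    while z>z1+1e-6:
        z=max(z-step,z1); env.move_straight([x,y,z],rate=.03,rotation=R)
        f=current_contact_force()[2]-f0
        if abs(f)>thr: print("contact",round(z,4),round(f,1)); return z
    print("no contact",round(z,4),round(f,1)); return z
E
python3 - <<'E'
from h import *
R=down(113.5); x,y=.553,.077
env.command_gripper(.074,35)
env.move_pose([x,y,.13],R)
p,Rr=current_position(),current_ee_rot()
im=imaging.snapshot("wrist"); np.savez("w2.npz",p=p,R=Rr); cv2.imwrite("pics/w2.png",im[:,:,::-1])
print(proj(wristT(p,Rr),(x,y,.01)))
env.move_straight([x,y,.008],rate=.12); st()
guard(x,y,.008,-.003); st()
E
```

```text
[316.33155951 208.70999813]
 4.88 [0.5537 0.0772 0.0088] F [-0.4 -0.3  0.3] w 0.0735
no contact -0.003 -1.3
 6.88 [ 0.553  0.077 -0.003] F [ 0.1  0.5 -0.9] w 0.0741
```

View pics/w2.png

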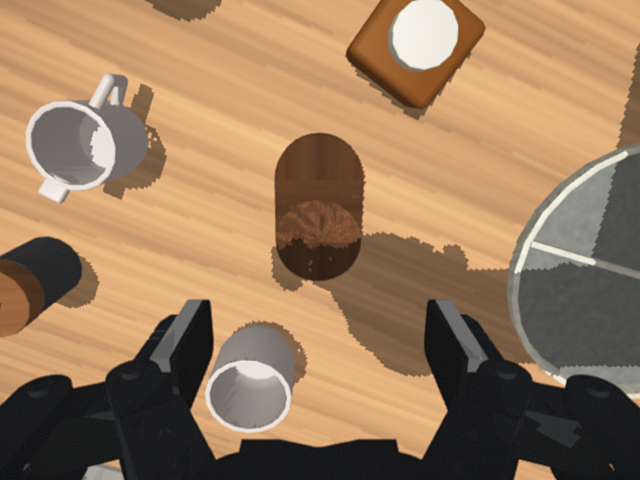

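The saucer is centred at (319,207), where (316,209) was predicted, and its long axis is upright in the picture, so the grasp is aligned. Closing now.

```bash
python3 - <<'E'
from h import *
env.command_gripper(.045,40); st("closed")
env.move_straight([.553,.077,.05],rate=.1); st("up")
im=imaging.snapshot("wrist"); cv2.imwrite("pics/w3.png",im[:,:,::-1])
E
```

```text
closed 7.28 [ 0.553  0.077 -0.003] F [0.3 0.3 0.6] w 0.0453
up 7.96 [0.5526 0.0769 0.0497] F [ 0.   0.4 -0.8] w 0.0448
```

View pics/w3.png

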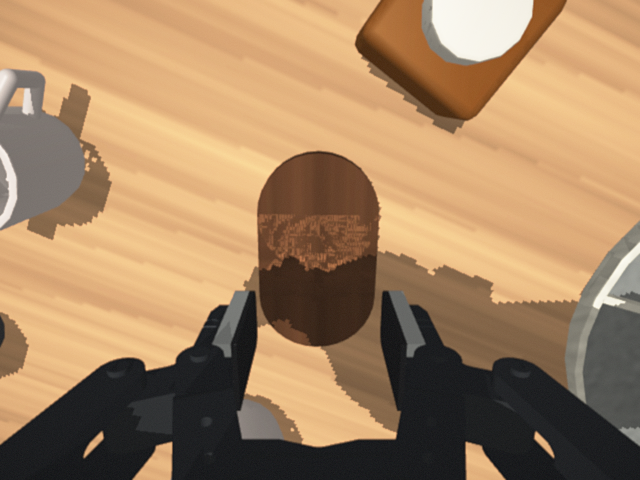

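The gripper closed to 45 mm and the saucer stayed put, so the fingertips passed above it. I'll go lower until they touch the counter.

```bash
python3 - <<'E'
from h import *
x,y=.553,.077
env.command_gripper(.072,40)
env.move_straight([x,y,.002],rate=.1); st()
z=guard(x,y,.002,-.020,step=.002,thr=4); st()
E
```

```text
9.03 [0.5534 0.0771 0.0022] F [1.1 0.3 0.1] w 0.0723
no contact -0.02 0.2
 11.78 [ 0.5529  0.077  -0.0202] F [ 0.6 -0.7  0.2] w 0.072
```

```bash
python3 - <<'E'
from h import *
im=imaging.snapshot("wrist"); cv2.imwrite("pics/w4.png",im[:,:,::-1])
im=imaging.snapshot("scene"); cv2.imwrite("pics/s4.png",cv2.resize(im[150:330,250:450,::-1],None,fx=3,fy=3))
E
```

```text
(no output)
```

View pics/w4.png

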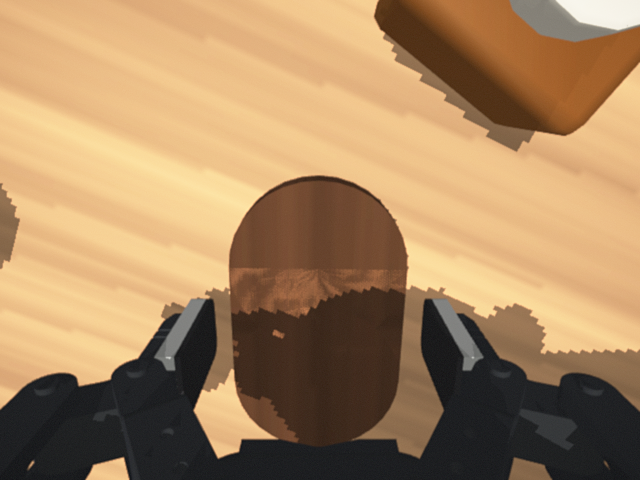

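View pics/s4.png

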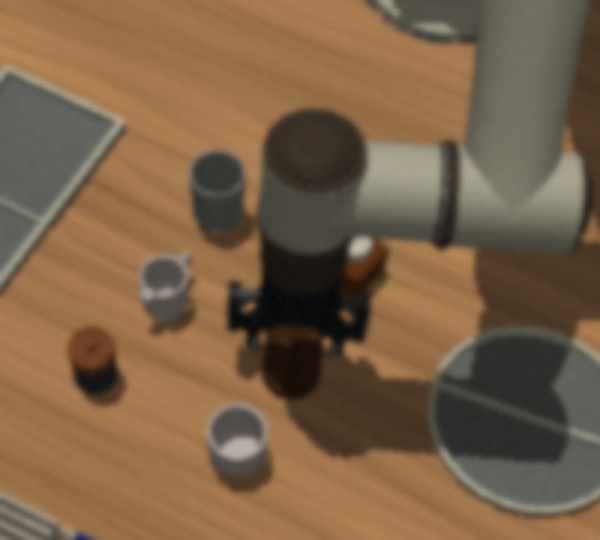

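The fingertips scale to about 28 mm behind the TCP at this opening, and their shadows still stand clear of them. I'll continue the guarded descent.

```bash
python3 - <<'E'
from h import *
x,y=.553,.077
z=guard(x,y,-.020,-.032,step=.0015,thr=3); st()
E
```

```text
contact -0.0305 5.5
 13.62 [ 0.5533  0.0771 -0.0298] F [-0.6 -0.3  5.2] w 0.0722
```

```bash
python3 - <<'E'
from h import *
print(current_torque().round(2))
im=imaging.snapshot("wrist"); cv2.imwrite("pics/w5.png",im[:,:,::-1])
im=imaging.snapshot("scene"); cv2.imwrite("pics/s5.png",cv2.resize(im[200:300,310:410,::-1],None,fx=5,fy=5))
E
```

```text
[0.04 0.4  0.04]
```

View pics/w5.png

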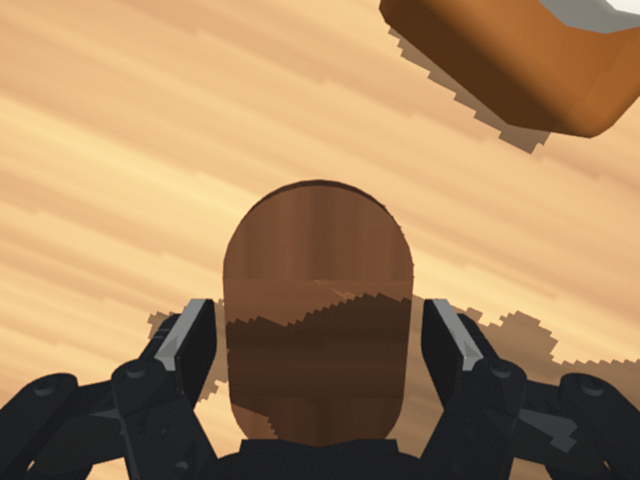

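View pics/s5.png

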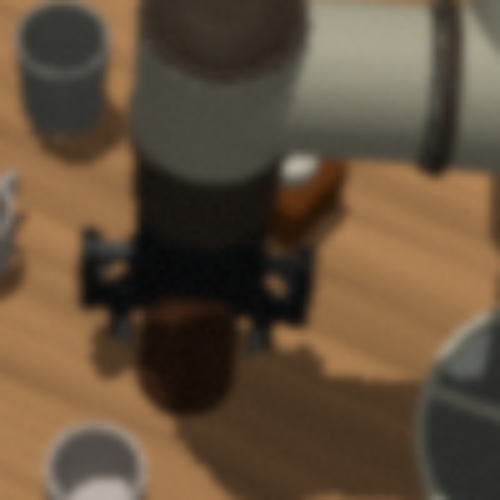

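```bash
python3 - <<'E'
from h import *
x,y=.553,.077
env.move_straight([x,y,-.0275],rate=.03); st(); print(current_torque().round(2))
env.command_gripper(.050,30); st("closed"); print(current_torque().round(2))
im=imaging.snapshot("wrist"); cv2.imwrite("pics/w6.png",im[:,:,::-1])
E
```

```text
13.97 [ 0.5531  0.077  -0.0275] F [-0.3  0.2 -0.9] w 0.0716
[ 0.01 -0.01 -0.  ]
closed 14.23 [ 0.5539  0.0772 -0.0263] F [-1.5  0.4  7.7] w 0.0592
[0.01 0.33 0.02]
```

View pics/w6.png

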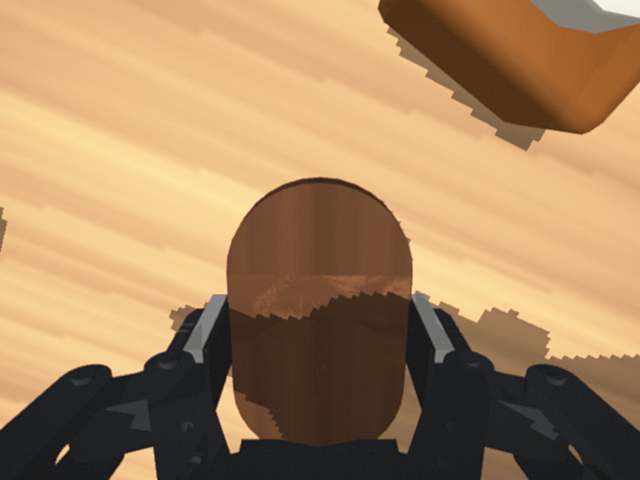

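The grip is good: width 59 mm, and the fingertips lie about 27 mm behind the TCP here. Lifting, then carrying to a point above the large bay to look.

```bash
python3 - <<'E'
from h import *
env.move_straight([.553,.077,.13],rate=.2); st("up")
env.move_straight([.471,-.3045,.13],rate=.3,rotation=down(89.4)); st("over")
p,Rr=current_position(),current_ee_rot()
im=imaging.snapshot("wrist"); np.savez("w7.npz",p=p,R=Rr); cv2.imwrite("pics/w7.png",im[:,:,::-1])
T=wristT(p,Rr); c=np.array([.518,-.3045])
yaw=np.radians(-.6);M=np.array([[np.cos(yaw),-np.sin(yaw)],[np.sin(yaw),np.cos(yaw)]])
for q in [(.128,.081),(.128,-.081),(-.128,.081),(-.128,-.081),(.03,.075),(.03,-.075)]:
    w=c+M@np.array(q); print(q,proj(T,(*w,.014)).round(0))
E
```

```text
up 15.22 [0.5519 0.0767 0.1285] F [ 0.1  1.1 -0.9] w 0.059
over 16.68 [ 0.471  -0.3037  0.1299] F [ 0.1  0.5 -0.9] w 0.0589
(0.128, 0.081) [418. 427.]
(0.128, -0.081) [213. 427.]
(-0.128, 0.081) [447.  87.]
(-0.128, -0.081) [184.  87.]
(0.03, 0.075) [419. 317.]
(0.03, -0.075) [212. 317.]
```

View pics/w7.png

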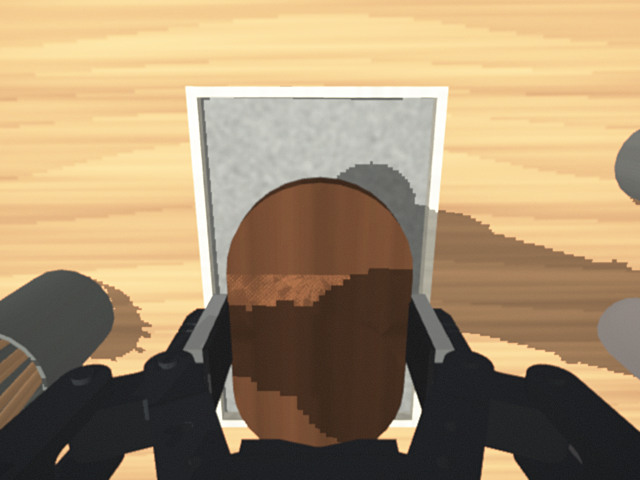

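The tray's near corners are at (186,87) and (448,87), with (184,87) and (447,87) predicted. The target is confirmed, so I'll lower the saucer.

```bash
python3 - <<'E'
from h import *
x,y=.471,-.3045
env.move_straight([x,y,-.016],rate=.15); st()
z=guard(x,y,-.016,-.0225,step=.0015,thr=2.5); st()
env.command_gripper(.072,30); st("open")
env.move_straight([x,y,.11],rate=.2)
p,Rr=current_position(),current_ee_rot()
im=imaging.snapshot("wrist"); np.savez("w8.npz",p=p,R=Rr); cv2.imwrite("pics/w8.png",im[:,:,::-1])
print(proj(wristT(p,Rr),(x,y,.014)),current_t())
E
```

```text
17.85 [ 0.4718 -0.3047 -0.0152] F [ 0.3 -0.1 -0.6] w 0.0593
contact -0.0225 3.1
 19.1 [ 0.471  -0.3045 -0.0223] F [-0.7  0.1  2.5] w 0.0592
open 19.38 [ 0.471  -0.3045 -0.0226] F [ 0.6 -0.3 -0.8] w 0.0725
[314.85764179 224.60986228] 20.2417
```

View pics/w8.png

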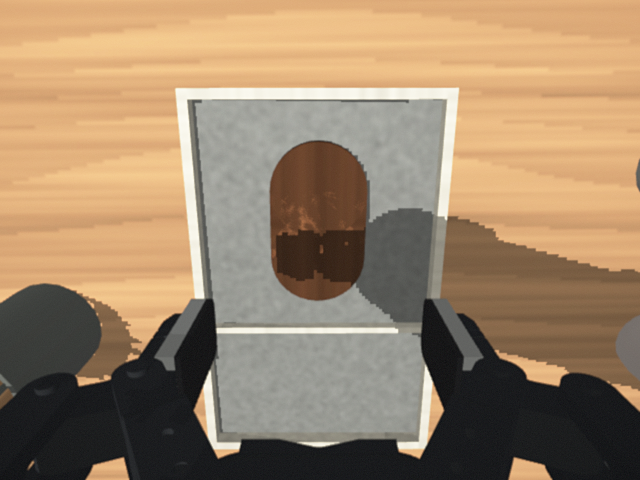

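```bash
python3 - <<'E'
from h import *
d=np.load("w8.npz");T=wristT(d["p"],d["R"])
a=ray("wrist",319,140,.014,T);b=ray("wrist",318,300.5,.014,T);print(a,b,(a+b)/2,np.linalg.norm(a-b))
d=np.load("w2.npz");T=wristT(d["p"],d["R"])
a=ray("wrist",319.5,132.5,.01,T);b=ray("wrist",319,280.5,.01,T);print(a,b,(a+b)/2,np.linalg.norm(a-b))
E
```

```text
[ 0.41886807 -0.30135371  0.014     ] [ 0.5234755  -0.30312178  0.014     ] [ 0.47117178 -0.30223775  0.014     ] 0.10462237856026357
[0.50479088 0.05814064 0.01      ] [0.60060393 0.0994904  0.01      ] [0.5526974  0.07881552 0.01      ] 0.10435488944040994
```

```bash
python3 - <<'E'
from h import *
x,y=.6775,.0805; R=down(90)
env.command_gripper(.080,30)
env.move_straight([.471,-.3045,.16],rate=.25)
env.move_pose([x,y,.14],R); st()
p,Rr=current_position(),current_ee_rot()
im=imaging.snapshot("wrist"); cv2.imwrite("pics/w9.png",im[:,:,::-1]); print(proj(wristT(p,Rr),(x,y,.056)))
E
```

```text
22.45 [0.6773 0.0792 0.1401] F [ 0.2 -0.6  0. ] w 0.0799
[317.76450648 228.26866363]
```

View pics/w9.png

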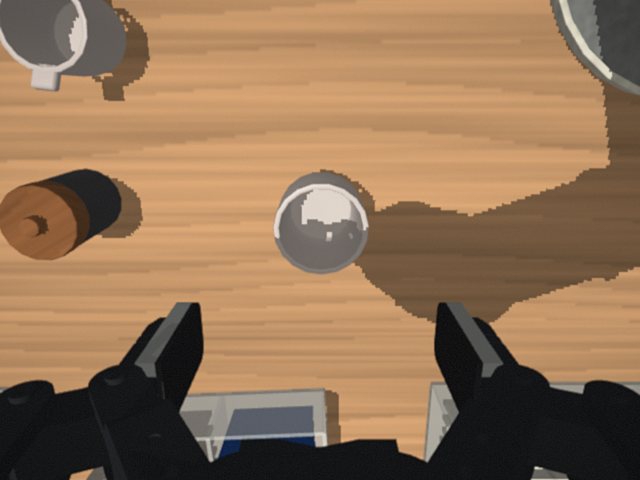

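The cup rim is at (322,228) with (318,228) predicted. The 4 px is the wrist camera's known sideways bias, so I'll go down and grip.

```bash
python3 - <<'E'
from h import *
x,y=.6775,.0805
env.move_straight([x,y,-.009],rate=.15); st()
env.command_gripper(.045,30); st("closed")
env.move_straight([x,y,.02],rate=.1); st("up")
im=imaging.snapshot("wrist"); cv2.imwrite("pics/w10.png",im[:,:,::-1])
E
```

```text
23.64 [ 0.6784  0.0807 -0.0078] F [ 0.3 -0.   1.1] w 0.0803
closed 23.98 [ 0.6783  0.0808 -0.0076] F [-0.9  0.2  4.3] w 0.0564
up 24.42 [0.6773 0.0806 0.0201] F [-0.2  0.1 -1.4] w 0.0564
```

View pics/w10.png

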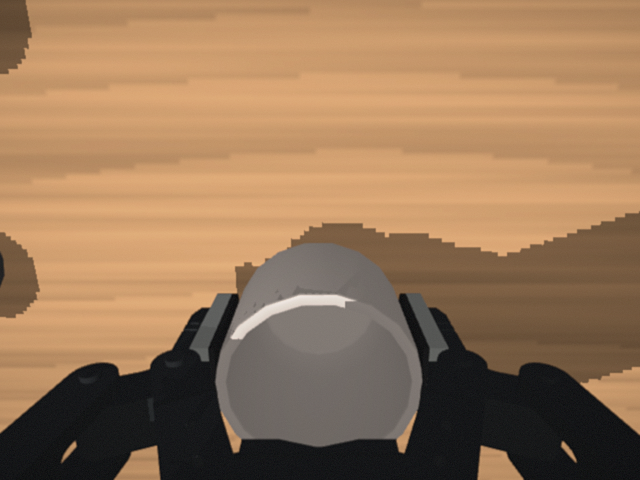

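The cup reads 56.4 mm instead of 58, so the tips may be catching the tapered part near the foot. I'll set it back down and regrip 8 mm higher.

```bash
python3 - <<'E'
from h import *
x,y=.6775,.0805
env.move_straight([x,y,-.004],rate=.08)
guard(x,y,-.004,-.009,step=.001,thr=2); st()
env.command_gripper(.075,30)
env.move_straight([x,y,.001],rate=.05)
env.command_gripper(.045,30); st("closed")
env.move_straight([x,y,.14],rate=.2); st("up")
im=imaging.snapshot("wrist"); cv2.imwrite("pics/w11.png",im[:,:,::-1])
E
```

```text
contact -0.008 2.2
 25.92 [ 0.6778  0.0806 -0.0077] F [-0.9 -0.1  1.3] w 0.056
closed 26.88 [0.6777 0.0806 0.0012] F [-0.4  0.5  1.6] w 0.0564
up 27.72 [0.6762 0.0803 0.1381] F [ 0.1 -0.6 -1.6] w 0.056
```

View pics/w11.png

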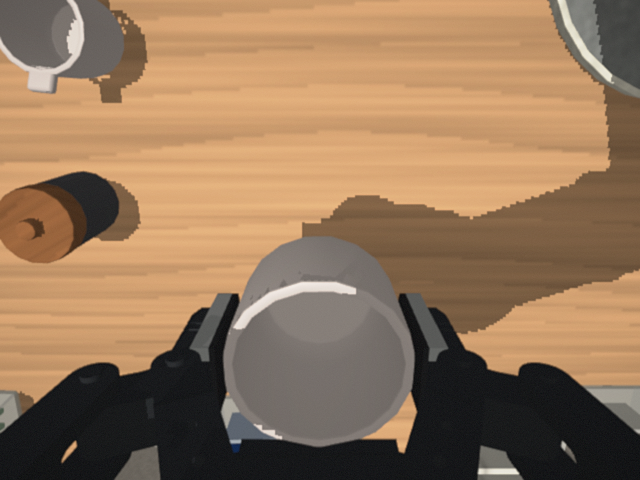

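```bash
python3 - <<'E'
from h import *
x,y=.471,-.3045
env.move_straight([x,y,.14],rate=.28,rotation=down(89.4)); st()
env.move_straight([x,y,.021],rate=.12); st()
guard(x,y,.021,.0145,step=.001,thr=1.8); st()
env.command_gripper(.072,30); st("open")
env.move_straight([x,y,.06],rate=.1)
env.move_straight([x,y,.14],rate=.25)
im=imaging.snapshot("wrist"); cv2.imwrite("pics/w12.png",im[:,:,::-1]); print(current_t())
E
```

```text
29.48 [ 0.4714 -0.3038  0.14  ] F [-0.1 -0.5 -0.5] w 0.0559
 30.62 [ 0.4717 -0.3047  0.0218] F [-0.1 -1.4 -0.1] w 0.0563
contact 0.019 -2.2
 31.12 [ 0.4709 -0.3045  0.019 ] F [-0.1 -0.2 -2.4] w 0.0566
open 31.43 [ 0.4712 -0.3046  0.0192] F [-0.4 -0.1 -0.5] w 0.0723
32.5
```

View pics/w12.png

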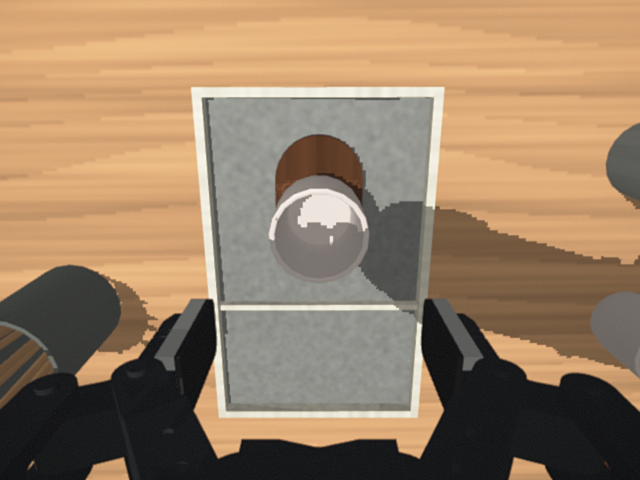

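The cup stands upright on the saucer. However, the contact check tripped on a −2.2 N noise reading and released it about 4 mm high, so I'll make the check upward-only and confirmed by a second reading. Now I'll check centring and go for the caddy.

```bash
cat >> h.py <<'E'
def fz(n=4):
    s=[]
    for _ in range(n): s.append(current_contact_force()[2]); env.hold(.02)
    return float(np.median(s))
def guard(x,y,z0,z1,step=.001,thr=2.5):
    """lower until a confirmed upward force"""
    f0=fz(); z=z0; f=0
    while z>z1+1e-6:
        z=max(z-step,z1); env.move_straight([x,y,z],rate=.03)
        f=current_contact_force()[2]-f0
        if f>thr and fz(3)-f0>thr: print("contact",round(z,4),round(f,1)); return z
    print("no contact",round(z,4),round(f,1)); return z
E
python3 - <<'E'
from h import *
p,Rr=current_position(),current_ee_rot(); T=wristT(p,Rr)
print("cup rim pred",proj(T,(.471,-.3045,.070)), ray("wrist",319,236,.070,T))
x,y=.6705,-.086; R=down(90)
env.command_gripper(.072,35)
env.move_straight([.5,-.25,.16],rate=.3)
env.move_pose([x,y,.16],R); st()
p,Rr=current_position(),current_ee_rot()
im=imaging.snapshot("wrist"); cv2.imwrite("pics/w13.png",im[:,:,::-1]); print(proj(wristT(p,Rr),(x,y,.062)),proj(wristT(p,Rr),(x,y,.070)))
E
```

```text
cup rim pred [314.55399741 237.55396537] [ 0.47009857 -0.30196047  0.07      ]
 34.02 [ 0.6695 -0.0873  0.1597] F [-1.3  0.8  0.7] w 0.0721
[317.78688167 223.35737199] [317.76896618 227.04704436]
```

View pics/w13.png

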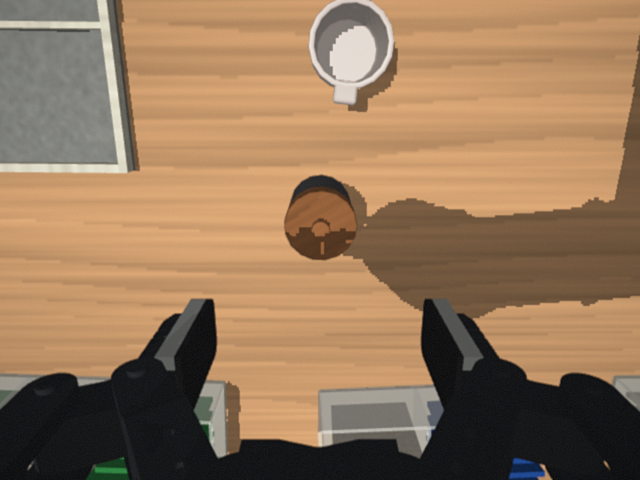

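```bash
python3 - <<'E'
from h import *
x,y=.6705,-.086
env.move_straight([x,y,.006],rate=.15); st()
guard(x,y,.006,-.006,step=.003); st()
env.command_gripper(.035,40); st("closed"); print(current_position())
env.move_straight([x,y,.02],rate=.1); st("up")
im=imaging.snapshot("wrist"); cv2.imwrite("pics/w14.png",im[:,:,::-1])
E
```

```text
35.25 [ 0.6714 -0.0861  0.0072] F [ 0.5 -0.8  0.5] w 0.0722
no contact -0.006 -1.0
 36.32 [ 0.6703 -0.086  -0.0063] F [ 0.2  0.4 -0.5] w 0.0721
closed 36.67 [ 0.6708 -0.0861 -0.0057] F [0.4 0.1 0.9] w 0.0454
[ 0.67077653 -0.08608292 -0.00566598]
up 37.08 [ 0.6706 -0.0858  0.0204] F [-0.4  0.2 -1.7] w 0.0455
```

View pics/w14.png

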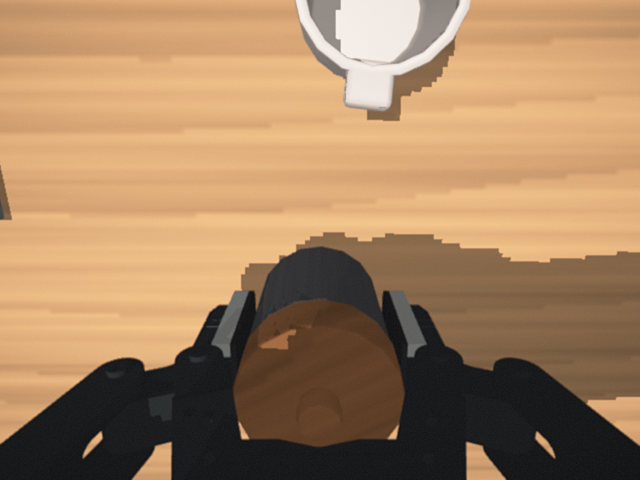

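```bash
python3 - <<'E'
from h import *
x,y=.595,-.3053
env.move_straight([.6705,-.086,.15],rate=.2)
env.move_straight([x,y,.15],rate=.25,rotation=down(89.4)); st()
env.move_straight([x,y,.006],rate=.15); st()
guard(x,y,.006,-.003,step=.001,thr=2.5); st()
env.command_gripper(.064,30); st("open")
env.move_straight([x,y,.14],rate=.2)
im=imaging.snapshot("wrist"); cv2.imwrite("pics/w15.png",im[:,:,::-1]); print(current_t())
E
```

```text
39.01 [ 0.5953 -0.3045  0.1497] F [ 0.7  0.  -0.4] w 0.0458
 40.12 [ 0.596  -0.3055  0.0072] F [ 0.8  0.4 -1.1] w 0.0453
contact -0.003 5.5
 42.48 [ 0.5954 -0.3055 -0.0017] F [-1.9  0.4  5. ] w 0.0451
open 42.81 [ 0.5949 -0.3052 -0.0034] F [0.5 1.3 0.1] w 0.0642
43.725
```

View pics/w15.png

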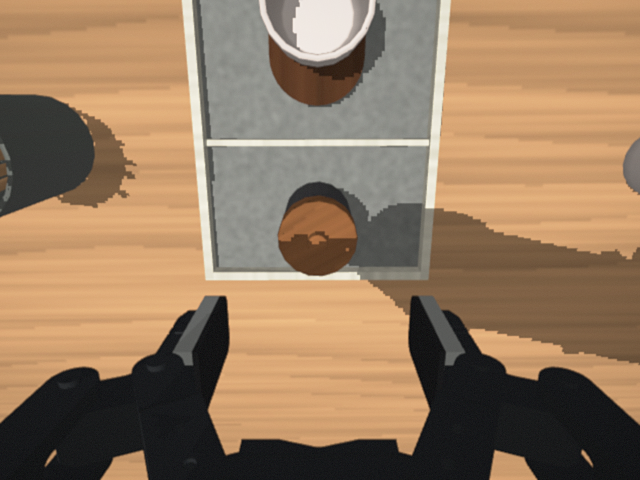

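The caddy stands upright in the middle of the small bay (lid at 318,237). Next is the tumbler.

```bash
python3 - <<'E'
from h import *
x,y=.4398,-.0755; R=down(90)
env.command_gripper(.080,40)
env.move_straight([.53,-.2,.17],rate=.3)
env.move_pose([x,y,.17],R); st()
p,Rr=current_position(),current_ee_rot()
im=imaging.snapshot("wrist"); cv2.imwrite("pics/w16.png",im[:,:,::-1]); print(proj(wristT(p,Rr),(x,y,.076)))
E
```

```text
45.27 [ 0.4405 -0.0757  0.17  ] F [ 0.5 -0.8  0.5] w 0.0801
[316.03461869 222.14028621]
```

View pics/w16.png

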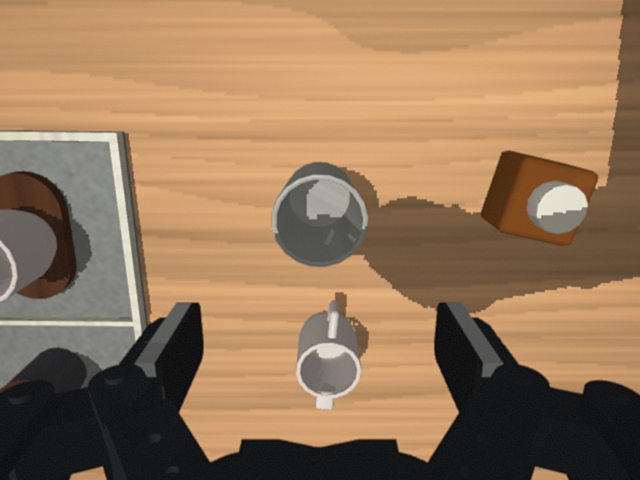

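```bash
python3 - <<'E'
from h import *
x,y=.4398,-.0755
env.move_straight([x,y,.03],rate=.15); st()
guard(x,y,.03,.015,step=.005); st()
env.command_gripper(.050,40); st("closed")
env.move_straight([x,y,.04],rate=.1); st("up")
im=imaging.snapshot("wrist"); cv2.imwrite("pics/w17.png",im[:,:,::-1])
E
```

```text
46.4 [ 0.4405 -0.0756  0.0305] F [0.1 0.3 0.9] w 0.0801
no contact 0.015 0.4
 47.42 [ 0.4396 -0.0755  0.0147] F [0.3 0.4 0.6] w 0.0801
closed 47.74 [ 0.44   -0.0754  0.0154] F [-0.5  1.1  4.7] w 0.0592
up 48.14 [ 0.4396 -0.0755  0.0399] F [-1.1 -0.2 -2.5] w 0.0591
```

View pics/w17.png

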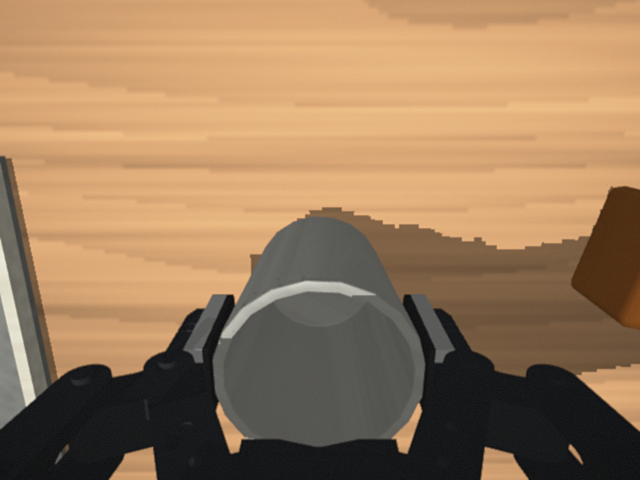

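```bash
python3 - <<'E'
from h import *
x,y=.5515,.321
env.move_straight([.4398,-.0755,.17],rate=.2)
env.move_straight([x,y,.17],rate=.28,rotation=down(96.2)); st()
p,Rr=current_position(),current_ee_rot(); T=wristT(p,Rr)
im=imaging.snapshot("wrist"); cv2.imwrite("pics/w18.png",im[:,:,::-1])
c=np.array([.5048,.316]);a=np.radians(6.2);ex=np.array([np.cos(a),np.sin(a)]);ey=np.array([-ex[1],ex[0]])
for n,q in dict(near=-.101*ex,far=.101*ex,L=.101*ey,R=-.101*ey,ribL=.09*ey,ribR=-.09*ey).items(): print(n,proj(T,(*(c+q),.011 if 'rib' in n else .014)).round(0))
E
```

```text
50.62 [0.5512 0.32   0.1699] F [-0.5 -0.3 -2.1] w 0.0592
near [317. -18.]
far [318. 267.]
L [456. 138.]
R [179. 138.]
ribL [440. 137.]
ribR [195. 138.]
```

View pics/w18.png

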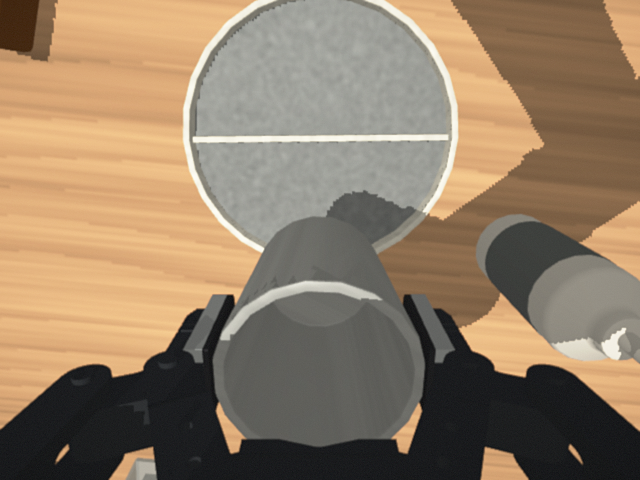

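The rim spans 183–458 and the rib lies level at row 138, as predicted, so the spot is confirmed. Lowering the tumbler.

```bash
python3 - <<'E'
from h import *
x,y=.5515,.321
env.move_straight([x,y,.026],rate=.15); st()
guard(x,y,.026,.0175,step=.001,thr=2.5); st()
env.command_gripper(.074,30); st("open")
env.move_straight([x,y,.06],rate=.1)
env.move_straight([x,y,.17],rate=.25)
im=imaging.snapshot("wrist"); cv2.imwrite("pics/w19.png",im[:,:,::-1])
env.move_straight([.55,.1,.17],rate=.3)
x,y=.5635,-.0685
env.move_pose([x,y,.14],down(83.3)); st()
p,Rr=current_position(),current_ee_rot(); T=wristT(p,Rr)
im=imaging.snapshot("wrist"); cv2.imwrite("pics/w20.png",im[:,:,::-1]); print(proj(T,(x,y,.054)))
E
```

```text
51.77 [0.5523 0.3215 0.0272] F [-0.7  1.  -2.4] w 0.059
contact 0.019 3.7
 53.64 [0.5518 0.3211 0.0195] F [-1.  -0.3  1.9] w 0.0592
open 53.94 [0.5516 0.3211 0.019 ] F [ 0.2 -0.3  0.1] w 0.0741
 56.75 [ 0.564  -0.0676  0.1398] F [-0.4  0.3  0.5] w 0.0739
[314.31079785 226.83481941]
```

View pics/w19.png

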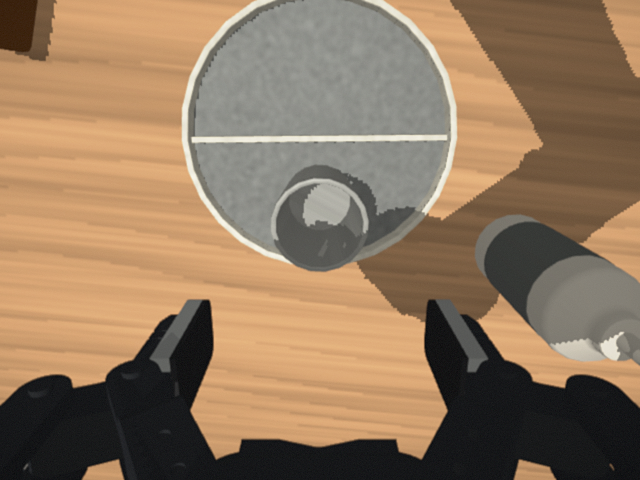

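View pics/w20.png

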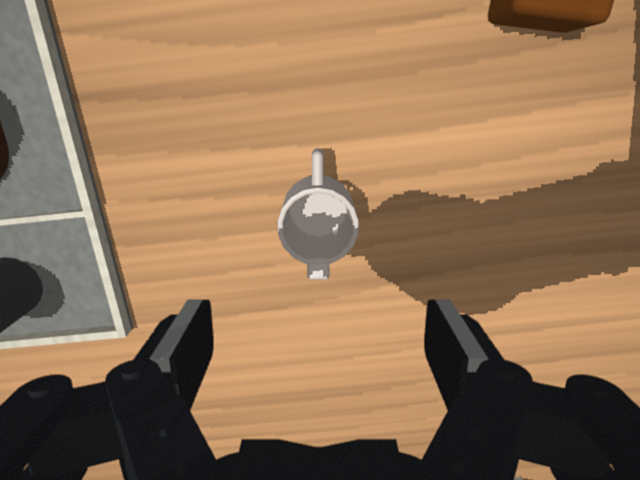

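The tumbler stands upright in the far half (rim at 320,225), clear of the rib. The jug is centred at (318,228) with its handle straight up, so its sides are free for the jaws.

```bash
python3 - <<'E'
from h import *
x,y=.5635,-.0685
env.move_straight([x,y,.006],rate=.15)
guard(x,y,.006,-.003,step=.003); st()
env.command_gripper(.038,30); st("closed")
env.move_straight([x,y,.02],rate=.08); st("up")
env.move_straight([x,y,.16],rate=.2)
im=imaging.snapshot("wrist"); cv2.imwrite("pics/w21.png",im[:,:,::-1])
env.move_straight([.458,.311,.16],rate=.28,rotation=down(96.2)); st()
im=imaging.snapshot("wrist"); cv2.imwrite("pics/w22.png",im[:,:,::-1])
E
```

```text
no contact -0.003 0.1
 58.66 [ 0.5633 -0.0685 -0.0033] F [-0.2 -0.8  0. ] w 0.074
closed 59.0 [ 0.5637 -0.0685 -0.0028] F [-0.2 -0.   1.6] w 0.0499
up 59.44 [ 0.5635 -0.0684  0.0203] F [ 0.4 -0.6 -1.3] w 0.0501
 61.9 [0.4581 0.3099 0.1599] F [ 0.2 -0.1 -0.7] w 0.0501
```

View pics/w22.png

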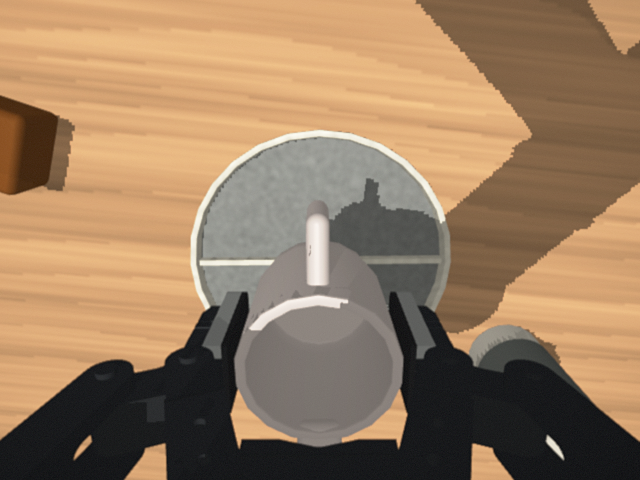

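```bash
python3 - <<'E'
from h import *
x,y=.458,.311
env.move_straight([x,y,.008],rate=.13); st()
guard(x,y,.008,-.001,step=.0007,thr=2.2); st()
env.command_gripper(.068,30); st("open")
env.move_straight([x,y,.05],rate=.1)
env.move_straight([x,y,.20],rate=.2)
im=imaging.snapshot("wrist"); cv2.imwrite("pics/w23.png",im[:,:,::-1])
env.move_pose([.40,-.02,.30],down(95)); st()
for n in ["top","scene"]:
  cv2.imwrite(f"pics/{n}9.png",imaging.snapshot(n)[:,:,::-1])
E
```

```text
63.27 [0.4585 0.3115 0.0088] F [-0.1  0.9 -1.6] w 0.0501
contact 0.001 2.4
 65.88 [0.4581 0.3111 0.0012] F [-0.5 -0.5  0.8] w 0.05
open 66.2 [0.458 0.311 0.001] F [0.  1.5 0.3] w 0.0678
 69.11 [ 0.4003 -0.0195  0.2995] F [ 0.1 -0.1 -0.1] w 0.068
```

View pics/w23.png

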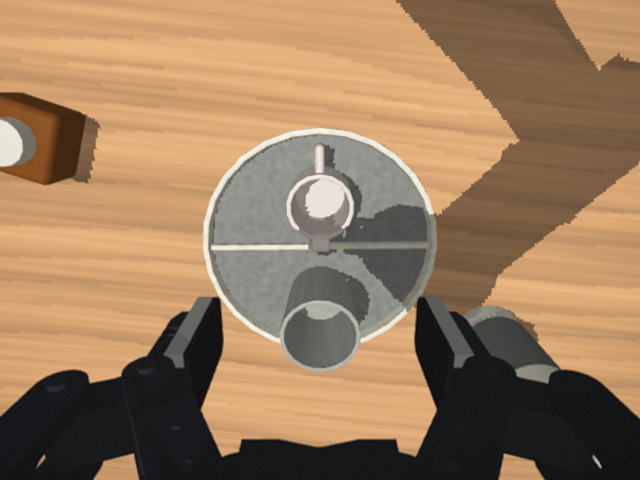

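View pics/top9.png

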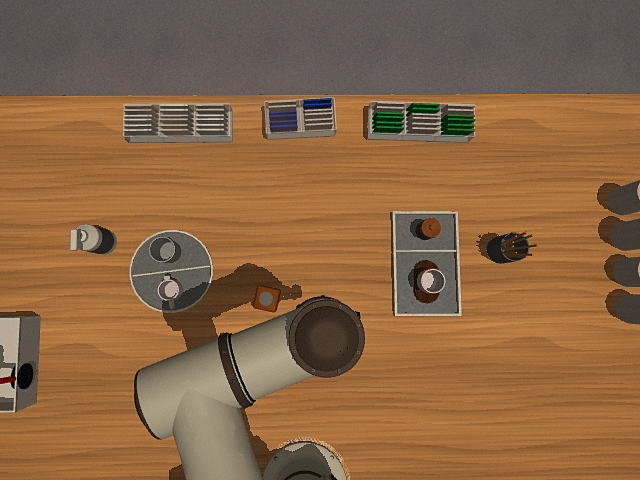

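View pics/scene9.png

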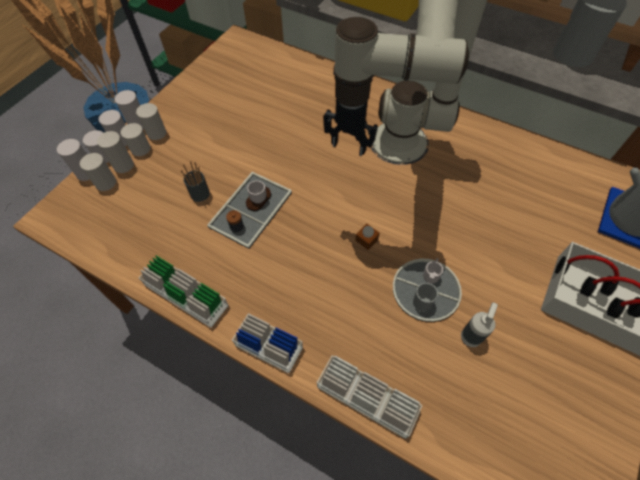

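All five items stand upright in their bays. The honey jar (266,297), pump bottle and stirrer pot are at the same pixels as at the start, and the gripper is clear, so I'm handing in.

```bash
python3 - <<'E'
from h import *
a=cv2.imread("pics/top0.png").astype(int);b=cv2.imread("pics/top9.png").astype(int)
for n,(u0,u1,v0,v1) in dict(pump=(65,120,218,258),pot=(485,540,228,268)).items(): print(n,np.abs(a-b)[v0:v1,u0:u1].max())
env.job_done(); print(current_t())
E
```

```text
pump 17
pot 19
the job is handed in; nothing more can be done
the job is handed in; nothing more can be done
```

Both trays are made up and the job is handed in, at about 69 s of the 147 s allowed. One step was less gentle than asked: the teacup was let go about 4 mm above the saucer, so it dropped a little instead of being set down.

**What went where:**
- **Long tray:** the saucer lies flat in the larger bay and was in place before the cup. The teacup stands upright on it, within about 1–2 mm of the middle. The caddy stands in the middle of the smaller bay.
- **Round tray:** the tumbler is in the far half and the milk jug in the near half, handle outward.

**Last checks:**
- **Final pictures:** the top, scene and wrist views show everything upright and the gripper clear of it all.
- **Bystanders:** the pump bottle and stirrer pot show no change between the first and last top pictures. By eye, the honey jar is at the same pixels.

**What went wrong or disagreed:**
- **Teacup:** a noisy force reading tripped my contact check early. The cup stayed upright and centred. I changed the check, and the caddy, tumbler and jug were then lowered to a confirmed touch.
- **Cup regrip:** I set the cup back down once and regripped it higher. Its width read 56.4 mm against the 58 mm given both times, but it held well.
- **Saucer:** the first grasp closed above it without moving it, because the fingertips sit about 20 mm further back than the TCP description implied. On the next grasp they pressed on the counter with about 8 N as they closed.
- **Cameras:** the top and wrist views differed by 2–5 mm, mostly along y. I used positions between the two, and the grasps bore them out.

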